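# Stand a dispersing tube in its drive and turn its tab to the mark

### The arm

A 7-joint arm with a two-finger parallel gripper is mounted at the origin on the work surface. World frame = base frame: x ahead of the robot, y to its left, z up, the work surface at z = 0. Lengths are in m, angles in rad, forces in N, time in s.
With the tool pointing down it reaches from about 0.4 to 0.85 m from the base axis. Payload 10.4 kg.
Tool frame: the origin (TCP) lies on the centre line of the jaws, within the pads' length; the fingertips stand 8 mm ahead of it and the grasp point (between the pads) lies 11 mm behind it (r.finger_overhang is the distance from the TCP to the fingertips, in m); z points along the fingers, y is the line along which they close (so a half turn about z gives the same grasp; the last joint's range is limited). The gripper opens to 87 mm and grips with 3 to 60 N. Pads are 19 mm wide; open, the fingers measure 117 mm over their backs; the gripper's body (75 mm by 190 mm) begins 51 mm behind the grasp point.
Start: joints at [-1.126, 0.332, -0.065, 1.46, 0.022, 1.35, -0.088], TCP at [0.282, 0.558, 0.231] pointing down, gripper open.
Joint ranges: [-2.6, 2.6], [-0.5, 2.12], [-1.47, 1.34], [0.16, 2.42], [-1.27, 4.41], [0.06, 2.06], [-2.6, 2.6]. Speed limits (rad/s): [2.22, 2.22, 2.79, 2.79, 3.14, 3.14, 3.14].

### API

Orientations are given as a unit quaternion [x, y, z, w].
In Python, from bench import r, vision gives the robot as it stands.
- The arm moves only by the tool drive_tool, never from a script. Its argument "series" is a list of rows, each a list of 2 entries, a list of its own where there are three numbers: the shift along the world's x, y, z in cm, then the turn about the world's z in degrees. A call has exactly 10 rows; each row shifts and turns the commanded pose from where the row before left it; what a row does not reach is not made up. A row lasts 1/8 s, in which the tool goes at most 62.5 mm and 10.7 degrees, less where a joint would pass 70% of its speed; a pose out of reach is approached as far as the arm can. A call with a gripper value outside its range is refused whole. "hand" is the closure, from 0 (fully open) to 1 (shut), set as the call begins (left out, the last holds). The fingers move at their own pace and stop on an object; "newtons" is the grip in N (left out, the last holds). Time passes only in rows, so rows that do not move let the fingers close, or fill a call up. It gives the time, the measured TCP pose, the force, the opening and the grip force at its end, in the units of the state.
- r.read_state(): the state, without advancing time (a new reading comes with each control period).
- vision.camera(name): name is "scene" or "top" or "wrist"; returns a dict with "color" (480x640x3 uint8, red, green, blue), "intrinsics" (3x3 intrinsics, pixels), "R" (3x3) and "t" (3): a world point X has camera coordinates R X + t; the wrist camera has in their place "mount" (4x4, takes a point from camera to tool coordinates, whose origin is the TCP and whose axes are the flange's). Camera axes: x right, y down, z forward; pixel columns grow to the right and rows downward; lengths in m; the calibration is good to about 2 mm. The wrist camera is an equidistant fisheye: a pixel r from the principal point sees the ray r / f radians off the axis. A picture is of the moment at which its call begins: read the wrist's pose just before it. There is no depth.
- r.close_job(): hands the job in; it is judged then, once.
The state is a dict: "time": time; "joint_positions": joint angles; "joint_vel": joint speeds; "joint_torque": joint torques, N m; "ee_pos": TCP position; "eef_rot": TCP orientation; "ft_force": force on the tool from outside, world axes, zero at the start; "torque": the same for the moment, N m; "width": finger opening in m; "grip_force": force on a finger pad.
Only numpy, scipy, OpenCV 4.12 (cv2) and the standard library are available. Lean on these libraries where they do the work, as an engineer would, in place of code of your own. Each camera call takes 0.05 s, during which the arm holds its last target. There are 200 camera calls.

### The job

Take the dispersing tube from its sloping blue rest and stand it upright in the round well of the white tube drive. The cross-shaped tongue under the tube must drop fully home into the spindle's cross slot, which is hidden down the well and stands at some unknown angle, so feel for it by turning and do not force it. Then turn the seated tube, and the stiff spindle with it, until the yellow tab points along the yellow mark on the drive; let go and leave the bottle, the jar and the rack where they stand.

Things in the scene. Friction and masses are not known exactly. Their poses are not given: they have to be found in the camera images.
- tube: Rigid white tube 168 mm long, about 150 g (varies). Origin: centre of the tongue's underside (lower end); z runs up its axis to the cap, x points to the yellow tab. From the origin up: black plus-shaped tongue 0 to 14 mm (crossed bars 20 mm long, 5 mm wide, along x and y), white barrel 30 mm diameter 14 to 132 mm, orange cap 34 mm diameter 132 to 168 mm.
- grip (a point): On the tube's axis, 150 mm above its origin, in the middle of the 34 mm orange cap: a good place to grip, tool along the tube's axis from the cap's end, fingers closing across the tube's y (clear of the tab).
- tab (a point): Tip of the yellow tab on the cap: 39 mm from the tube's axis along its x, 139 mm above the tube's origin. The tab is 6 mm wide and spans 134 to 144 mm up the tube.
- rest: Blue fixed rest, base 150 x 90 x 12 mm. Origin on the table, 15 mm to -x of the base's centre. The tube lies in its V trough 30 degrees from upright, cap up and towards the rest's -x (the robot), tab on the upper side, foot on a stop at (55, 0, 32) mm in this frame. The trough ends 110 mm up the tube, and is open above: the cap is free all round and the tube lifts straight up.
- dock: Tube drive, fixed. Origin on the table under the well's axis; z up, x along the yellow mark. White base 160 (x) x 130 (y) x 40 mm; on it a grey collar 64 x 64 mm, up to 105 mm, with the well (round bore) down its middle. In the well a black spindle with a plus-shaped slot; it stays where it is put and turns with an engaged tube against 0.15 N m of friction, with no stop in the way.
- well (a point): Centre of the bore's mouth, on top of the collar, 105 mm above the table. The bore is vertical, 32.5 mm across, its edge chamfered 4 mm.
- seat (a point): On the well's axis at the spindle's floor, 45 mm up: the tube's origin when fully home. Not engaged, the tongue stands on four pillars 12 mm higher (57 mm up). The 9 mm wide slot between them starts at an unknown angle, 23 to 67 degrees off the mark, repeating every quarter turn: turning the tab from 23 to 67 degrees off the mark, either way, meets it; the tongue drops in within about 8 degrees.
- mark (a point): Middle of the yellow mark on the drive's base, 50 mm from the well's axis along the drive's x, 41 mm above the table. The 6 mm wide yellow stripe runs outward from the bore over collar and base.
- bottle: Bystander: amber bottle with blue cap, 60 mm diameter, 130 mm tall, origin at centre of its underside.
- jar: Bystander: white jar with green cap, 60 mm diameter, 70 mm tall, origin at centre of its underside.
- rack: Bystander: blue rack with red and white capped tubes, 160 x 70 mm, 93 mm tall, origin at centre of its underside.

How it is judged:
By the outcome, as a careful person would: the job done as asked, in the order asked, and still so for the second after the job is handed in, with the robot touching nothing.
It also fails if it takes over 48 s, if anything falls off the work surface, if the arm or the gripper's body presses on something with over 40 N, if the wrist force passes 120 N, or if a joint passes its speed limit or range.

## Working session

There is one attempt and no reset: what is moved stays moved. The work goes in short steps, Python scripts to look and compute and a tool call to move; the robot and the scene stay as the last step left them, time stands still between calls to the robot, and variables do not carry over. Pictures are saved under pics/ and viewed, at most 10 in all, crops included, and the job is handed in when it is done.

Besides the shell and the picture viewer there is one more tool, called as name(argument=value, ...) on one line, values as JSON. drive_tool: Moves the arm, as the interface text tells. Its arguments: {"type":"object","properties":{"series":{"type":"array"},"hand":{"type":"number"},"newtons":{"type":"number"}},"required":["series"]}

```bash
mkdir -p pics; ls; python3 - <<'E'
from bench import r, vision
import cv2,json,pickle
s=r.read_state();print({k:s[k] for k in('time','ee_pos','eef_rot','ft_force','width')})
d={}
for n in("scene","top"):
    c=vision.camera(n);d[n]=c
    cv2.imwrite(f"pics/{n}.png",c["color"][:,:,::-1]);print(n,c["intrinsics"],c["R"],c["t"])
pickle.dump(d,open("c.pkl","wb"))
E
```

```text
pics
{'time': 0.0, 'ee_pos': array([0.28172868, 0.55748397, 0.22975903]), 'eef_rot': array([ 2.31810639e-01,  9.72760676e-01, -6.95144471e-04, -1.08535076e-04]), 'ft_force': array([-0.40550871, -0.17605217, -0.46553959]), 'width': 0.08719484350893851}
scene [[502.01426018   0.         316.4970284 ]
 [  0.         502.01426018 229.22337914]
 [  0.           0.           1.        ]] [[ 0.25663094  0.96649659  0.00499059]
 [ 0.61431281 -0.15912596 -0.77285102]
 [-0.74616374  0.20140327 -0.63456788]] [-0.23932176 -0.26879797  1.39989577]
top [[603.74124582   0.         320.54517718]
 [  0.         603.74124582 226.86182528]
 [  0.           0.           1.        ]] [[-0.18210462 -0.98325779 -0.00648253]
 [-0.96269136  0.17962989 -0.20238195]
 [ 0.20015808 -0.03061401 -0.97928521]] [0.1732862  0.57063937 1.09123405]
```

View pics/scene.png

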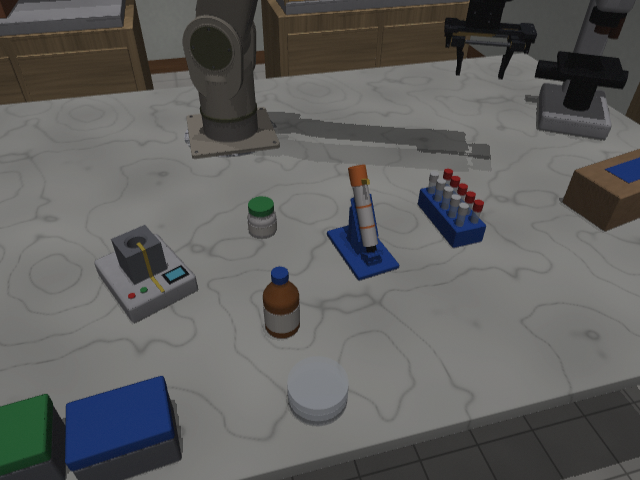

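View pics/top.png

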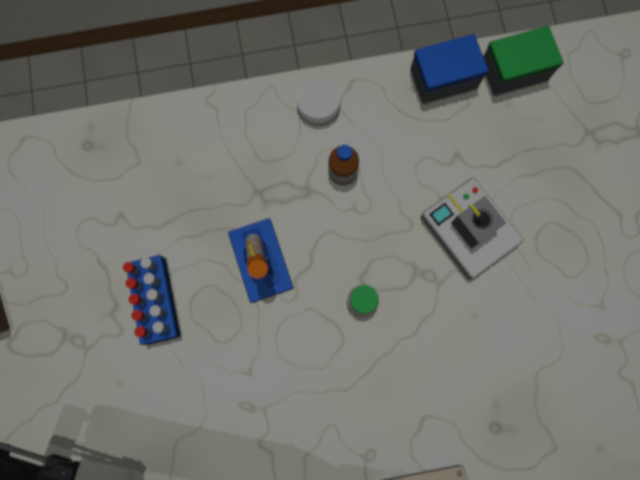

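The scene view shows the drive at (145,270) with its bore at (140,243), the tube in the rest at (363,205), the jar (262,217), the bottle (281,305) and the rack (452,208). In the top view the bore is at about (481,217), the cap (257,268), the rest base (260,260), the jar (364,300) and the bottle (344,163).

```bash
cat >h.py <<'E'
import numpy as np,cv2,pickle
def ray(c,px):
    d=np.linalg.inv(c["intrinsics"])@np.array([px[0],px[1],1.]);return -c["R"].T@c["t"],c["R"].T@d
def plane(c,px,z):
    o,d=ray(c,px);return o+d*(z-o[2])/d[2]
def tri(c1,p1,c2,p2):
    o,d=ray(c1,p1);q,e=ray(c2,p2);d/=np.linalg.norm(d);e/=np.linalg.norm(e)
    s,t=np.linalg.lstsq(np.c_[d,-e],q-o,rcond=None)[0];a,b=o+s*d,q+t*e
    return (a+b)/2,np.linalg.norm(a-b)
def mask(img,lo,hi):return cv2.inRange(cv2.cvtColor(img,cv2.COLOR_RGB2HSV),lo,hi)
def blobs(m,amin=8):
    n,l,s,c=cv2.connectedComponentsWithStats(m);return [(s[i,4],c[i],s[i,:4],l==i) for i in range(1,n) if s[i,4]>=amin]
E
python3 - <<'E'
from h import *
np.set_printoptions(precision=4,suppress=True)
d=pickle.load(open("c.pkl","rb"))
for n in d:
    c=d[n];im=c["color"]
    print(n,"YELLOW")
    for a,p,b,_ in blobs(mask(im,(20,110,90),(34,255,255)),6):print(a,p,b,plane(c,p,.105)[:2],plane(c,p,.041)[:2])
    print("ORANGE")
    for a,p,b,_ in blobs(mask(im,(5,150,120),(17,255,255)),30):print(a,p,b,plane(c,p,.16)[:2])
    print("BLUE")
    m=mask(im,(100,140,40),(125,255,255))
    for a,p,b,l in blobs(m,300):
        q=cv2.boxPoints(cv2.minAreaRect(np.argwhere(l)[:,::-1].astype(np.float32)));print(a,b,[plane(c,x,.012)[:2] for x in q])
    big=lambda x,y,w,h,k:cv2.resize(im[y:y+h,x:x+w,::-1],None,fx=k,fy=k,interpolation=cv2.INTER_CUBIC)
    if n=="scene":A=[big(90,215,120,110,4),big(315,155,90,110,4)]
    else:A+=[big(415,170,110,110,4),big(220,210,80,110,4)]
A=[cv2.resize(x,(400,300)) if 0 else cv2.copyMakeBorder(x,0,440-x.shape[0],0,0,0) for x in A]
I=np.vstack([np.hstack([A[0],np.zeros((440,0,3),np.uint8),A[1]])[:, :800],np.hstack([A[2],A[3]])[:, :760] if 0 else cv2.copyMakeBorder(np.hstack([A[2],A[3]]),0,0,0,max(0,800-760),0)])
cv2.imwrite("pics/crop.png",cv2.resize(I,(545,600),interpolation=cv2.INTER_AREA))
E
```

```text
scene YELLOW
17 [366.9412 180.8824] [363 179   7   6] [0.4677 0.23  ] [0.3785 0.2659]
33 [140.5152 246.2121] [137 242   8   9] [ 0.5612 -0.2177] [ 0.4825 -0.2315]
63 [157.0159 283.6825] [151 276  13  16] [ 0.6614 -0.1919] [ 0.5938 -0.2028]
ORANGE
82 [359.4268 173.7805] [356 166   7  19] [0.518  0.1934]
BLUE
490 [605 158  35  25] [array([0.4356, 0.8708]), array([0.4116, 0.9921]), array([0.489 , 0.9423]), array([0.5093, 0.8288])]
1597 [418 188  68  59] [array([0.4351, 0.3495]), array([0.3517, 0.4588]), array([0.581 , 0.4714]), array([0.6399, 0.3756])]
2107 [327 198  72  82] [array([0.4582, 0.1291]), array([0.3942, 0.2282]), array([0.6313, 0.2455]), array([0.6741, 0.1598])]
6975 [ 65 376 109  95] [array([ 0.7839, -0.3648]), array([ 0.7678, -0.2033]), array([ 0.88  , -0.1812]), array([ 0.8887, -0.3283])]
top YELLOW
43 [454.8372 202.3256] [448 194  14  18] [ 0.5833 -0.1838] [ 0.5964 -0.2007]
40 [474.725 209.55 ] [470 205  10  10] [ 0.5633 -0.2165] [ 0.5752 -0.2353]
54 [251.1296 248.8889] [248 242   7  14] [0.5662 0.1988] [0.5783 0.2046]
ORANGE
250 [257.184 268.22 ] [249 260  18  18] [0.5209 0.189 ]
BLUE
2767 [415  35  74  56] [array([ 0.9406, -0.1964]), array([ 0.9563, -0.3405]), array([ 0.8585, -0.3423]), array([ 0.8437, -0.2003])]
2357 [229 219  63  83] [array([0.6249, 0.248 ]), array([0.6376, 0.1621]), array([0.4932, 0.1407]), array([0.4814, 0.2247])]
1767 [128 256  51  88] [array([0.603 , 0.4562]), array([0.6039, 0.3791]), array([0.4399, 0.3696]), array([0.4394, 0.4447])]
```

View pics/crop.png

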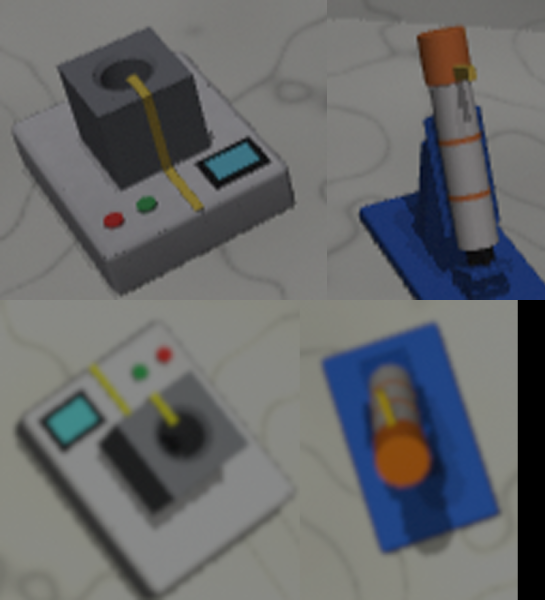

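drive_tool(series=[[[2, -3, 0.5], -7.5], [[2, -3, 0.5], -7.5], [[2, -3, 0.5], -7.5], [[2, -3, 0.5], -7.5], [[2, -3, 0.5], -7.5], [[2, -3, 0.5], -7.5], [[2, -3, 0.5], -7.5], [[2, -3, 0.5], -7.5], [[2, -3, 0], -7.5], [[2, -3, 0], -7.5]], hand=0)

```text
time: 1.35
ee_pos: [0.4822, 0.2568, 0.2703]
eef_rot: [0.777, 0.629, -0.0, 0.0]
ft_force: [-0.5, 0.4, 0.1]
width: 0.0875
grip_force: 0.0
```

drive_tool(series=[[[0.4, -0.7, 0], -7], [[0.4, -0.7, 0], -7], [[0.4, -0.7, 0], -7], [[0.4, -0.7, 0], -7], [[0.4, -0.7, 0], -7], [[0.4, -0.7, 0], -7], [[0.4, -0.7, 0], -7], [[0.5, -0.7, 0], -7], [[0.5, -0.7, 0], -7], [[0.5, -0.5, 0], -7]])

```text
time: 2.6
ee_pos: [0.5248, 0.1895, 0.2703]
eef_rot: [0.998, 0.069, -0.0, 0.0]
ft_force: [-0.6, -0.3, 0.5]
width: 0.0869
grip_force: 0.0
```

```bash
cat >>h.py <<'E'
from scipy.spatial.transform import Rotation as Ro
def wproj(c,s,X):
    M=c["mount"];T=np.eye(4);T[:3,:3]=Ro.from_quat(s["eef_rot"]).as_matrix();T[:3,3]=s["ee_pos"]
    p=(np.linalg.inv(T@M)@np.r_[X,1])[:3];K=c["intrinsics"];th=np.arctan2(np.hypot(p[0],p[1]),p[2]);u=p[:2]/np.linalg.norm(p[:2])
    return K[0,0]*th*u+K[:2,2]
def wplane(c,s,px,z):
    M=c["mount"];T=np.eye(4);T[:3,:3]=Ro.from_quat(s["eef_rot"]).as_matrix();T[:3,3]=s["ee_pos"];T=T@M
    K=c["intrinsics"];v=(np.array(px)-K[:2,2])/K[0,0];th=np.linalg.norm(v)
    d=T[:3,:3]@np.r_[np.sin(th)*v/th,np.cos(th)];return T[:3,3]+d*(z-T[2,3])/d[2]
def st(s):
    R=Ro.from_quat(s["eef_rot"]).as_matrix()
    print("t",s["time"],"p",s["ee_pos"].round(4),"yaw_y",np.degrees(np.arctan2(R[1,1],R[0,1])).round(2),"j",np.round(s["joint_positions"],2),"F",s["ft_force"].round(1),"w",s["width"],s["grip_force"])
E
python3 - <<'E'
from bench import r,vision
from h import *
s=r.read_state();st(s);c=vision.camera("wrist");print(c["intrinsics"],c["mount"])
pickle.dump((s,c),open("w1.pkl","wb"))
im=c["color"][:,:,::-1].copy()
f=np.array([.599,.1998,.032]);x=np.array([np.cos(.147),np.sin(.147),0]);z=np.array([0,0,1])
a=-.5*x+.866*z; n=.866*x+.5*z
for X in (f+.15*a,f+.168*a,f+.139*a+.039*n,f):
    p=wproj(c,s,X);print(p);cv2.circle(im,tuple(int(round(v)) for v in p),3,(255,0,255),1)
cv2.imwrite("pics/w1.png",im)
E
```

```text
t 2.6 p [0.5248 0.1895 0.2703] yaw_y -82.05 j [-0.8   0.16  0.43  1.6  -0.07  1.39 -1.8 ] F [-0.6 -0.3  0.5] w 0.08687305493792233 0.0
[[371.64829954   0.         322.42836016]
 [  0.         371.64829954 234.01952945]
 [  0.           0.           1.        ]] [[ 1.58728908e-03 -9.61443972e-01 -2.74996309e-01  7.45026215e-02]
 [ 9.99998373e-01  1.76192046e-03 -3.88009958e-04 -5.67223393e-04]
 [ 8.57571458e-04 -2.74995246e-01  9.61445204e-01 -1.54042241e-01]
 [ 0.00000000e+00  0.00000000e+00  0.00000000e+00  1.00000000e+00]]
[324.15948142 233.3318624 ]
[324.31433336 251.7716365 ]
[323.89765834 182.07065091]
[323.23843053 129.9667485 ]
```

View pics/w1.png

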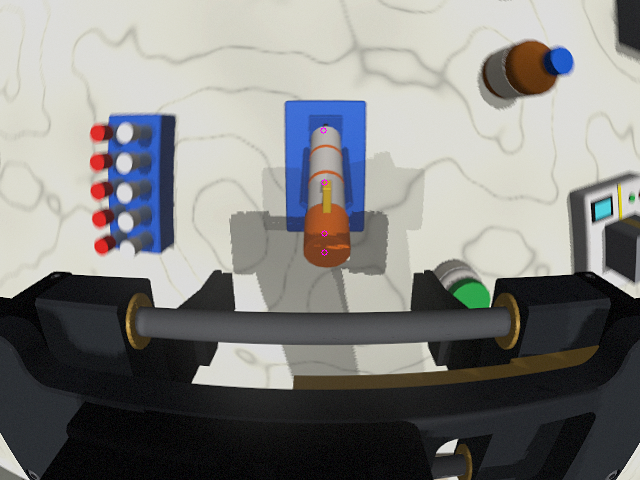

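The prediction (magenta) falls on the tube; the cap is centred about 3 px to the right (x≈327), so roughly 2 mm towards −y. Descend and grip.

drive_tool(series=[[[0, -0.2, -2], 0.4], [[0, 0, -2], 0], [[0, 0, -2], 0], [[0, 0, -2], 0], [[0, 0, -2], 0], [[0, 0, -1.5], 0], [[0, 0, -0.4], 0], [[0, 0, 0], 0], [[0, 0, 0], 0], [[0, 0, 0], 0]], hand=0)

```text
time: 3.9
ee_pos: [0.5251, 0.188, 0.1521]
eef_rot: [0.997, 0.075, 0.0, -0.0]
ft_force: [-0.4, 0.2, 0.5]
width: 0.0873
grip_force: 0.0
```

drive_tool(series=[[[0, 0, 0], 0], [[0, 0, 0], 0], [[0, 0, 0], 0], [[0, 0, 0], 0], [[0, 0, 0], 0], [[0, 0, 0], 0], [[0, 0, 0], 0], [[0, 0, 0], 0], [[0, 0, 0.3], 0], [[0, 0, 0.7], 0]], hand=1, newtons=10)

```text
time: 5.15
ee_pos: [0.5244, 0.1882, 0.1615]
eef_rot: [0.997, 0.075, -0.0, 0.0]
ft_force: [0.1, 0.5, -1.1]
width: 0.0337
grip_force: 10.0
```

drive_tool(series=[[[0, 0, 1], 0], [[0, 0, 1.5], 0], [[0, 0, 1.5], 0], [[0, 0, 1.5], 0], [[0, 0, 1.5], 0], [[0, 0, 1.5], 0], [[0, 0, 1.5], 0], [[0, 0, 1], 0], [[0, 0, 0], 0], [[0, 0, 0], 0]])

```text
time: 6.4
ee_pos: [0.5246, 0.1878, 0.271]
eef_rot: [0.997, 0.075, -0.0, 0.0]
ft_force: [-0.7, -0.1, -1.2]
width: 0.034
grip_force: 10.0
```

```bash
cat > look.py <<'E'
import sys
from bench import r,vision
from h import *
s=r.read_state();st(s);I=[]
for n in("scene","wrist"):
    c=vision.camera(n);pickle.dump((s,c),open(n+".pkl","wb"));im=c["color"][:,:,::-1]
    if n=="scene":
        X=s["ee_pos"]-[0,0,.06];p=c["R"]@X+c["t"];p=c["intrinsics"]@p/p[2];u,v=int(p[0]),int(p[1]);u=min(max(u,60),580);v=min(max(v,80),400)
        im=cv2.resize(im[v-80:v+80,u-60:u+60],(450,600),interpolation=cv2.INTER_CUBIC);print("scene crop origin",u-60,v-80)
    else: im=im[0:480,170:470];im=cv2.resize(im,(350,600)) if 0 else cv2.copyMakeBorder(im,0,120,0,50,0)
    I.append(im)
cv2.imwrite(f"pics/{sys.argv[1]}.png",np.hstack(I))
E
python3 look.py l1
```

```text
t 6.4 p [0.5246 0.1878 0.271 ] yaw_y -81.4 j [-0.8   0.16  0.43  1.6  -0.07  1.39 -1.79] F [-0.7 -0.1 -1.2] w 0.03397925348682626 9.999070916092023
scene crop origin 299 72
```

View pics/l1.png

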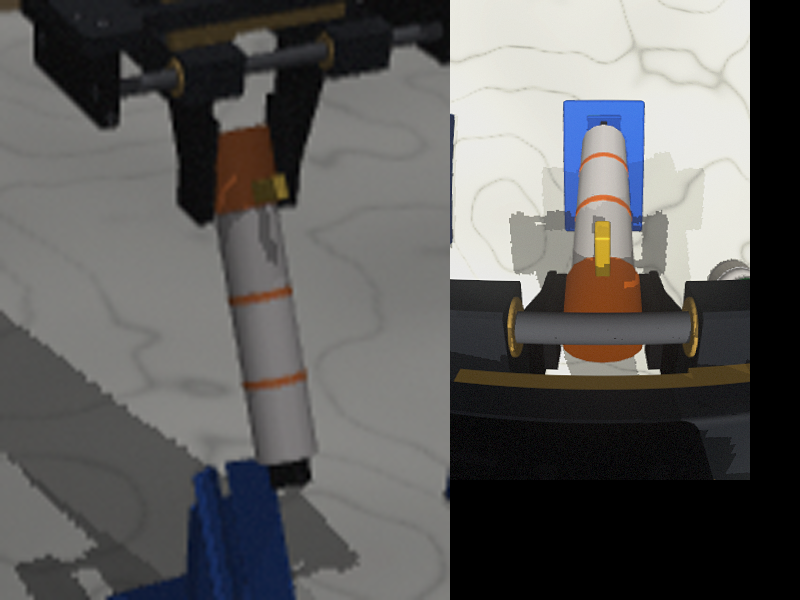

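The tube hangs free, still tilted with the foot away from the robot and the tab at about (600,225) of the picture. I carry it to above the well at a −70° tab offset, then loosen the grip so it swings upright.

drive_tool(series=[[[0, 0, 2], 0], [[0, -1.5, 2], -4], [[0.2, -4, 2], -6], [[0.2, -6, 1], -6], [[0.2, -6, 0], -6], [[0.2, -6, 0], -6], [[0.2, -6, 0], -6], [[0.2, -6, 0], -6], [[0.2, -4, 0], -7], [[0.3, -2, 0], -7]])

```text
time: 7.75
ee_pos: [0.541, -0.23, 0.3413]
eef_rot: [0.921, -0.389, -0.0, 0.001]
ft_force: [-0.1, 0.4, -2.4]
width: 0.0338
grip_force: 10.0
```

drive_tool(series=[[[0, 0, 0], 0], [[0, 0, 0], 0], [[0, 0, 0], 0], [[0, 0, 0], 0], [[0, 0, 0], 0], [[0, 0, 0], 0], [[0, 0, 0], 0], [[0, 0, 0], 0], [[0, 0, 0], 0], [[0, 0, 0], 0]], newtons=4)

```text
time: 9.0
ee_pos: [0.5418, -0.2271, 0.3416]
eef_rot: [0.923, -0.386, -0.0, 0.0]
ft_force: [-0.4, 0.8, -1.7]
width: 0.0334
grip_force: 4.0
```

```bash
python3 look.py l2
```

```text
t 9.0 p [ 0.5418 -0.2271  0.3416] yaw_y -135.4 j [-0.34  0.26  0.83  1.41 -0.19  1.55 -1.89] F [-0.4  0.8 -1.7] w 0.033413385541653635 4.000115040689707
scene crop origin 49 72
```

View pics/l2.png

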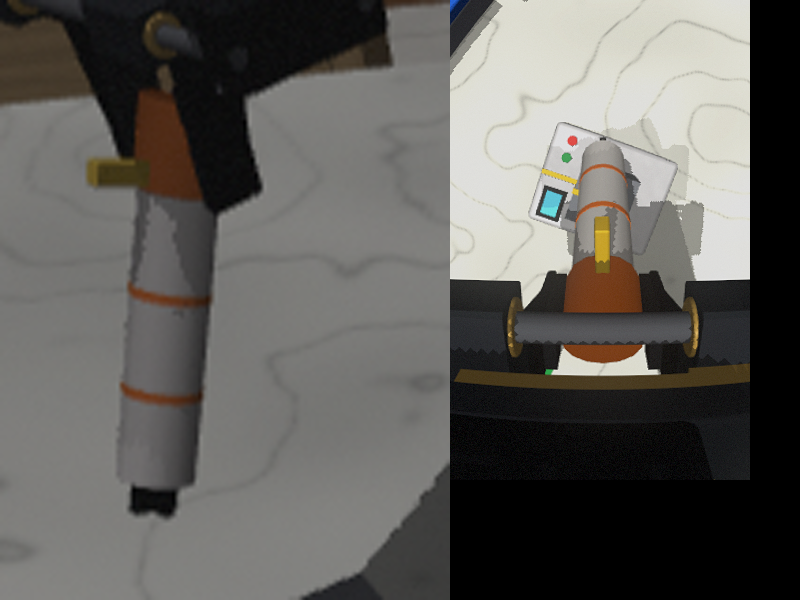

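```bash
cat >tilt.py <<'E'
from h import *
def pred(c,s,th):
    R=Ro.from_quat(s["eef_rot"]).as_matrix();x=R[:,0]*1.;
    z=np.array([0,0,1.]);g=s["ee_pos"]+.011*z;a=-np.sin(th)*x+np.cos(th)*z;n=np.cos(th)*x+np.sin(th)*z;f=g-.15*a
    return [wproj(c,s,X).round(0) for X in (f,f+.014*a+.015*n,f+.144*a+.039*n,f+.134*a+.039*n)]
E
python3 - <<'E'
from tilt import *
s,c=pickle.load(open("wrist.pkl","rb"))
R=Ro.from_quat(s["eef_rot"]).as_matrix();print(R[:,0])
for t in range(0,35,5):print(t,*pred(c,s,np.radians(t)))
m=mask(c["color"],(20,110,90),(34,255,255))
for a,p,b,_ in blobs(m,6):print(a,p,b)
s1=pickle.load(open("w1.pkl","rb"))
E
```

```text
[ 7.02145760e-01 -7.12033237e-01  3.32149555e-05]
0 [322. 223.] [322. 208.] [322. 217.] [322. 212.]
5 [322. 207.] [322. 193.] [322. 218.] [322. 210.]
10 [322. 191.] [322. 179.] [322. 220.] [322. 210.]
15 [322. 176.] [322. 164.] [322. 222.] [322. 210.]
20 [322. 160.] [322. 149.] [322. 226.] [322. 212.]
25 [322. 145.] [322. 135.] [322. 230.] [322. 214.]
30 [322. 129.] [322. 121.] [322. 236.] [322. 217.]
174 [279.03448276 176.00574713] [262 168  35  17]
35 [295.4        191.34285714] [292 188   7   7]
847 [321.91971665 243.91735537] [314 216  16  57]
15 [231.93333333 303.53333333] [230 301   5   6]
199 [414.93969849 327.43718593] [411 301   8  54]
120 [229.80833333 332.15      ] [228 308   6  47]
```

Tilt is still about 27° (foot at row 137), so the grip doesn't slip. I'll upright it by pivoting the foot inside the bore; first, a side step to see the bore beside the tube.

drive_tool(series=[[[-1.2, -1.2, -1], 0], [[-1.2, -1.2, -1], 0], [[-1.2, -1.2, -1], 0], [[-1.2, -1.2, -1], 0], [[-0.2, -0.2, 0], 0], [[0, 0, 0], 0], [[0, 0, 0], 0], [[0, 0, 0], 0], [[0, 0, 0], 0], [[0, 0, 0], 0]], newtons=6)

```text
time: 10.35
ee_pos: [0.4919, -0.277, 0.3016]
eef_rot: [0.923, -0.386, 0.0, 0.0]
ft_force: [-0.1, -0.6, -1.5]
width: 0.0337
grip_force: 6.0
```

```bash
python3 - <<'E'
from bench import r,vision
from tilt import *
np.set_printoptions(precision=4,suppress=True)
d=pickle.load(open("c.pkl","rb"))
print("scene sq",plane(d["scene"],(136.8,240.9),.105),"top bore",plane(d["top"],(482.2,219.2),.105))
s=r.read_state();st(s);c=vision.camera("wrist");pickle.dump((s,c),open("w3.pkl","wb"))
im=c["color"]
for a,p,b,l in blobs(mask(im,(20,110,90),(34,255,255)),20):print(a,p,b,wplane(c,s,p,.105)[:2],wplane(c,s,p,.041)[:2])
p=wproj(c,s,np.array([.5395,-.2275,.105]));print(p)
u,v=int(p[0]),int(p[1]);u0=u-70;v0=v-60;print(u0,v0)
cv2.imwrite("pics/w3.png",cv2.resize(im[v0:v0+120,u0:u0+160,::-1],(800,600),interpolation=cv2.INTER_CUBIC))
E
```

```text
scene sq [ 0.545  -0.2241  0.105 ] top bore [ 0.5431 -0.2257  0.105 ]
t 10.35 p [ 0.4919 -0.277   0.3016] yaw_y -135.39 j [-0.29  0.21  0.86  1.55 -0.16  1.46 -1.79] F [-0.1 -0.6 -1.5] w 0.03371611648670619 6.000131360488012
135 [209.9852 180.0741] [197 174  27  13] [ 0.59   -0.2204] [ 0.5985 -0.2004]
154 [228.7597 202.039 ] [217 196  24  13] [ 0.5615 -0.2173] [ 0.5647 -0.1967]
848 [321.9175 243.9634] [314 216  16  57] [ 0.4665 -0.2511] [ 0.4523 -0.2367]
132 [230.0606 328.6515] [228 300   7  53] [ 0.4693 -0.109 ] [ 0.4557 -0.0687]
215 [414.6977 327.5163] [411 300   8  55] [ 0.3249 -0.254 ] [ 0.2849 -0.2402]
[251.7587 210.0325]
181 150
```

View pics/w3.png

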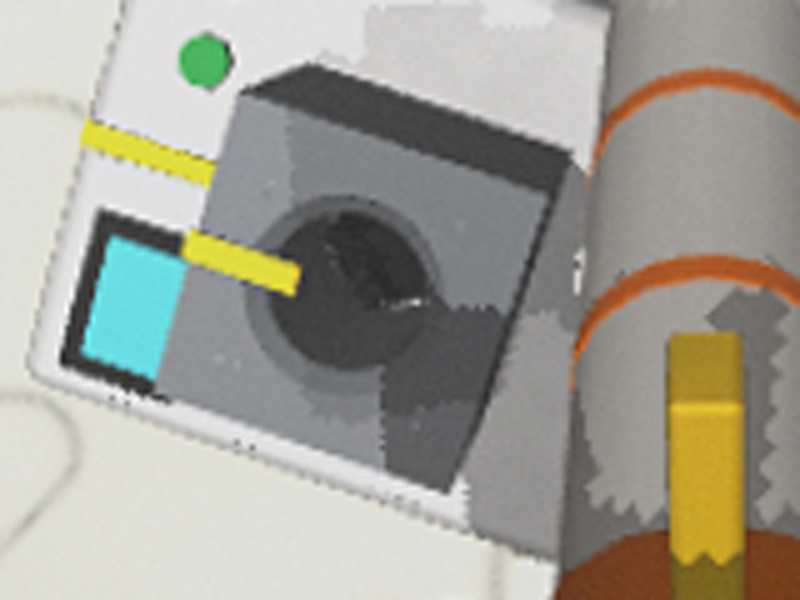

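The picture shows the collar top with corners (243,90), (548,193), (448,492), (155,388), the bore centred at about (346,290) and the yellow stripe towards the left; the tube is at the right.

```bash
python3 - <<'E'
from h import *
np.set_printoptions(precision=4,suppress=True)
s,c=pickle.load(open("w3.pkl","rb"))
f=lambda x,y,z=.105:wplane(c,s,(181+x/5,150+y/5),z)[:2]
q=np.array([f(243,90),f(548,193),f(448,492),f(155,388)]);print(q.mean(0),f(346,290))
an=lambda v:np.degrees(np.arctan2(v[1],v[0]))
for a,b in((1,0),(2,3)):print("x",an(q[a-0 if 0 else b]-q[a]),np.linalg.norm(q[a]-q[b]))
for a,b in((3,0),(2,1)):print("y",an(q[b]-q[a]),np.linalg.norm(q[a]-q[b]))
print("mark",an(f(150,153,.041)-q.mean(0)), an(f(185,245)-f(300,280)))
E
```

```text
[ 0.5417 -0.2273] [ 0.542  -0.2279]
x 25.10131523419924 0.06259772654037432
x 24.62788287623385 0.06315748277860085
y -65.4162899525527 0.06325244474146992
y -64.91109170429469 0.06377172658763078
mark 25.57195023537666 27.082915129494438
```

drive_tool(series=[[[0.1, 2, 0], 0], [[0.1, 3, 0], 0], [[0.2, 3, 0], 0], [[0.2, 1.5, 0], 0], [[0, 0, -2], 0], [[0, 0, -2], 0], [[0, 0, -2], 0], [[0, 0, -1.2], 0], [[0, 0, -0.5], 0], [[0, 0, -0.3], 0]])

```text
time: 11.65
ee_pos: [0.4985, -0.1823, 0.2227]
eef_rot: [0.923, -0.386, 0.001, -0.0]
ft_force: [-1.3, 1.8, 9.3]
width: 0.0338
grip_force: 6.0
```

```bash
python3 - <<'E'
from bench import r,vision
from tilt import *
s=r.read_state();st(s);c=vision.camera("wrist");c2=vision.camera("scene")
for t in range(15,35,5):print(t,*pred(c,s,np.radians(t)))
A=c["color"][60:300,220:420,::-1];X=np.array([.542,-.227,.12]);p=c2["R"]@X+c2["t"];p=c2["intrinsics"]@p/p[2];u,v=p[:2].astype(int)
B=c2["color"][v-50:v+30,u-40:u+30,::-1]
cv2.imwrite("pics/w4.png",np.hstack([cv2.resize(A,(420,504)),cv2.resize(B,(380,504),interpolation=cv2.INTER_CUBIC)]))
E
```

```text
t 11.65 p [ 0.4985 -0.1823  0.2227] yaw_y -135.41 j [-0.45  0.14  0.79  1.76 -0.11  1.28 -2.  ] F [-1.3  1.8  9.3] w 0.033786779752020206 5.990218393562827
15 [322. 176.] [322. 164.] [322. 222.] [322. 210.]
20 [322. 161.] [322. 150.] [322. 226.] [322. 212.]
25 [322. 145.] [322. 135.] [322. 230.] [322. 214.]
30 [322. 130.] [322. 121.] [322. 236.] [322. 217.]
```

View pics/w4.png

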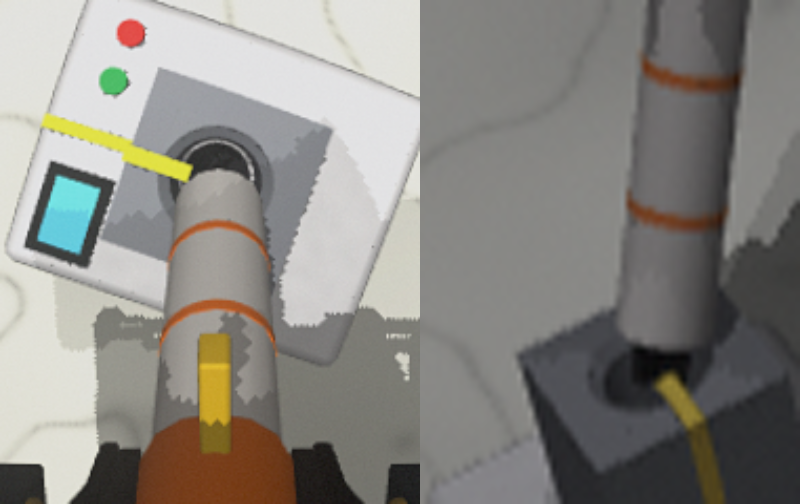

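The tongue is in the mouth, with the barrel's lower edge on the near rim. Now I move the cap along an arc about the foot.

drive_tool(series=[[[0.4, -0.4, 0.3], 0], [[0.4, -0.4, 0.25], 0], [[0.45, -0.45, 0.2], 0], [[0.45, -0.45, 0.15], 0], [[0.45, -0.5, 0.15], 0], [[0.45, -0.5, 0.1], 0], [[0.45, -0.45, 0.1], 0], [[0.45, -0.45, 0.05], 0], [[0.45, -0.45, 0], 0], [[0.4, -0.4, 0], 0]])

```text
time: 13.0
ee_pos: [0.5422, -0.2274, 0.2357]
eef_rot: [0.923, -0.386, 0.001, 0.0]
ft_force: [-1.9, 0.6, 7.7]
width: 0.0336
grip_force: 6.0
```

```bash
python3 - <<'E'
from bench import r,vision
from tilt import *
s=r.read_state();st(s);c=vision.camera("wrist");c2=vision.camera("scene")
for t in (0,5,10,15,20):print(t,*pred(c,s,np.radians(t)))
A=c["color"][60:300,220:420,::-1];X=np.array([.542,-.227,.15]);p=c2["R"]@X+c2["t"];p=c2["intrinsics"]@p/p[2];u,v=p[:2].astype(int)
B=c2["color"][v-70:v+50,u-45:u+45,::-1]
cv2.imwrite("pics/w5.png",np.hstack([cv2.resize(A,(420,504)),cv2.resize(B,(378,504),interpolation=cv2.INTER_CUBIC)]))
E
```

```text
t 13.0 p [ 0.5422 -0.2274  0.2357] yaw_y -135.41 j [-0.33  0.3   0.8   1.59 -0.22  1.34 -1.86] F [-1.9  0.6  7.7] w 0.0336103767007528 5.998498460976407
0 [322. 223.] [322. 208.] [322. 217.] [322. 212.]
5 [322. 207.] [322. 194.] [322. 218.] [322. 210.]
10 [322. 192.] [322. 179.] [322. 220.] [322. 210.]
15 [322. 176.] [322. 164.] [322. 222.] [322. 210.]
20 [322. 161.] [322. 150.] [322. 226.] [322. 212.]
```

View pics/w5.png

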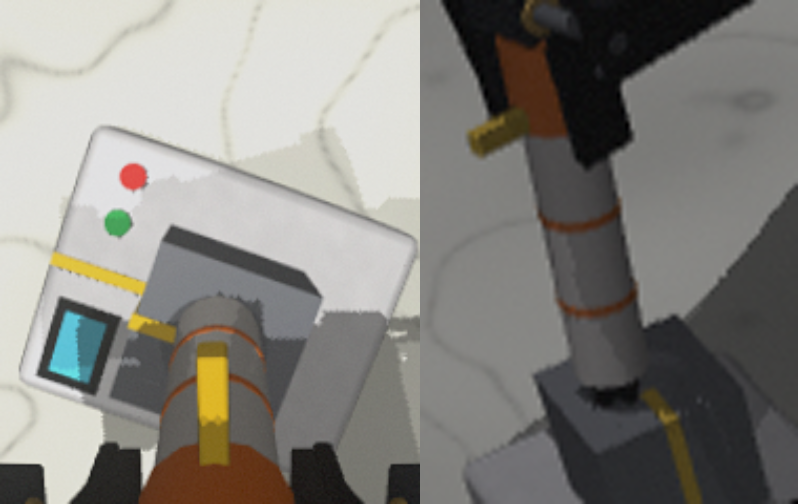

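Near upright (barrel front edge at about row 201, ~3° tilt) with the tongue in the bore. I lower gently.

drive_tool(series=[[[0, 0, -0.4], 0], [[0, 0, -0.4], 0], [[0, 0, -0.4], 0], [[0, 0, -0.4], 0], [[0, 0, -0.4], 0], [[0, 0, -0.4], 0], [[0, 0, -0.4], 0], [[0, 0, -0.3], 0], [[0, 0, 0], 0], [[0, 0, 0], 0]])

```text
time: 14.35
ee_pos: [0.5421, -0.227, 0.2044]
eef_rot: [0.923, -0.386, 0.001, -0.0]
ft_force: [-0.7, 0.8, 6.5]
width: 0.0338
grip_force: 6.0
```

```bash
cat >tab.py <<'E'
from bench import r,vision
from tilt import *
np.set_printoptions(precision=4,suppress=True)
s=r.read_state();st(s);W=np.array([.542,-.227])
u=Ro.from_quat(s["eef_rot"]).as_matrix()[:,0]
w=vision.camera("wrist");c=vision.camera("scene")
for a,p,b,l in blobs(mask(w["color"],(20,110,90),(34,255,255)),300):print("wrist",a,p,b)
print("pred rows th0 tab top/bottom",pred(w,s,0)[2:])
X=np.r_[W,0]+np.r_[u[:2]*.03,s["ee_pos"][2]]
for a,p,b,l in blobs(mask(c["color"],(18,100,60),(34,255,255)),8):
    if 60<p[0]<260 and 130<p[1]<300:
        # height on the vertical line 30 mm out from the axis
        f=lambda z:(lambda q:(c["intrinsics"]@q/q[2])[1])(c["R"]@np.r_[X[:2],z]+c["t"])
        zs=np.linspace(.05,.3,2501);print("scene",a,p,b,"z tab mid",zs[np.argmin([abs(f(z)-p[1]) for z in zs])],"expect TCP+0:",s["ee_pos"][2])
E
python3 tab.py
```

```text
t 14.35 p [ 0.5421 -0.227   0.2044] yaw_y -135.4 j [-0.32  0.32  0.79  1.64 -0.24  1.28 -1.85] F [-0.7  0.8  6.5] w 0.033763326356263064 5.995209664106369
wrist 336 [261.0982 195.2351] [237 185  50  22]
wrist 812 [324.8842 290.1342] [316 268  19  45]
pred rows th0 tab top/bottom [array([322., 217.]), array([322., 212.])]
scene 10 [ 82.4 155.9] [ 81 154   5   6] z tab mid 0.2916 expect TCP+0: 0.2043804640745365
scene 13 [116.3846 169.5385] [115 167   6   7] z tab mid 0.26780000000000004 expect TCP+0: 0.2043804640745365
scene 54 [103.9444 178.9259] [ 99 176  12   7] z tab mid 0.2508 expect TCP+0: 0.2043804640745365
scene 197 [149.4061 267.3198] [137 243  27  49] z tab mid 0.0636 expect TCP+0: 0.2043804640745365
```

```bash
python3 - <<'E'
from bench import r,vision
from tilt import *
np.set_printoptions(precision=4,suppress=True)
s=r.read_state();w=vision.camera("wrist");c=vision.camera("scene");t=vision.camera("top")
pickle.dump((s,w,c,t),open("p10.pkl","wb"))
a=wplane(w,s,(324.9,290.1),.3);b=wplane(w,s,(324.9,290.1),.2);o,d=ray(c,(103.9,178.9));e=b-a
k=np.linalg.lstsq(np.c_[d,-e],a-o,rcond=None)[0];print(o+k[0]*d,a+k[1]*e)
X=np.array([.542,-.227,.15])
def crop(c,w,h,up,k):
    p=c["R"]@X+c["t"];p=c["intrinsics"]@p/p[2];u,v=p[:2].astype(int);u0,v0=u-w//2,v-up;print(u0,v0)
    return cv2.resize(c["color"][v0:v0+h,u0:u0+w,::-1],None,fx=k,fy=k,interpolation=cv2.INTER_CUBIC)
A=crop(c,80,110,60,5);B=crop(t,80,50,25,5);C=w["color"][120:360,230:430,::-1]
C=cv2.resize(C,(400,480))[0:300]
cv2.imwrite("pics/w6.png",np.hstack([A,np.vstack([B,C])]) if B.shape[0]+C.shape[0]==A.shape[0] else A)
E
```

```text
[ 0.5567 -0.243   0.2458] [ 0.557  -0.2438  0.2455]
89 160
449 189
```

View pics/w6.png

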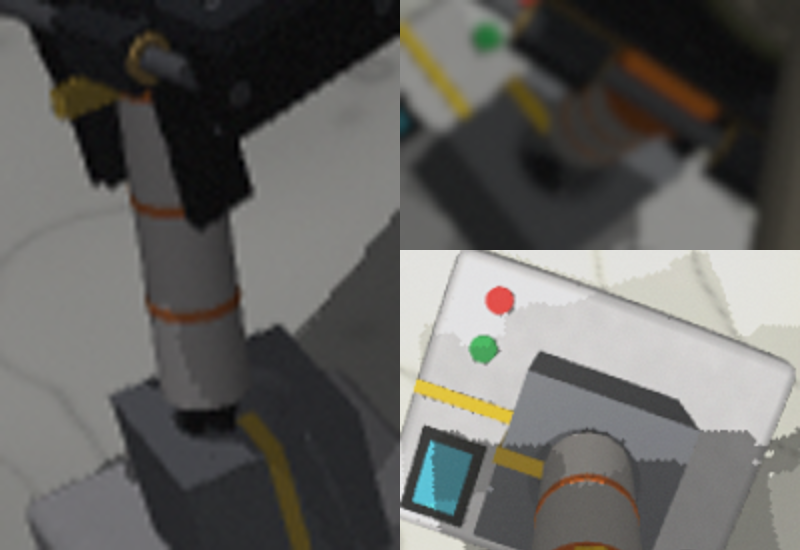

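The tongue stands on the collar rim (scene crop: tongue at (205,420)), and the cap has slid up through the fingers. I project the bore to see which way the foot is off.

```bash
python3 - <<'E'
from tilt import *
np.set_printoptions(precision=1,suppress=True)
s,w,c,t=pickle.load(open("p10.pkl","rb"));W=np.array([.542,-.227])
def P(c,X):
    p=c["R"]@X+c["t"];return (c["intrinsics"]@p/p[2])[:2]
for n in range(0,360,90):
    d=np.array([np.cos(np.radians(n+24.9)),np.sin(np.radians(n+24.9))])
    X=np.r_[W+d*.0203,.105];print(n,"scene",(P(c,X)-[89,160])*5,"top",(P(t,X)-[449,189])*5+[400,0],"wrist",(wproj(w,s,X)-[230,120])*2+[400,250])
# foot candidates: scene centre of tongue bottom / barrel-bottom ellipse centre
f=lambda x,y,z:plane(c,(89+x/5,160+y/5),z)[:2].round(4)
np.set_printoptions(precision=4)
print("tongue bottom @.1065",f(207,425,.1065)); print("barrel bottom mid",plane(c,(89+209/5,160+403/5),.1205)[:2])
for z in(.1205,):print("wrist front edge",wplane(w,s,(230+190/2,120+(432-250)/2),z)[:2],"left/right at",wplane(w,s,(230+(537-400)/2,120+(490-250)/2),.14)[:2])
u=Ro.from_quat(s["eef_rot"]).as_matrix()[:2,0];print(u)
E
```

```text
0 scene [255.4 429.9] top [535.7 109.3] wrist [530.2 464.6]
90 scene [284.6 376.9] top [526.6 184.8] wrist [565.3 533.7]
180 scene [206.3 371.9] top [605.  197.6] wrist [637.5 501.6]
270 scene [175.2 424.6] top [613.7 121.9] wrist [603.9 430.7]
tongue bottom @.1065 [ 0.5554 -0.2344]
barrel bottom mid [ 0.5611 -0.2305]
wrist front edge [ 0.5561 -0.244 ] left/right at [ 0.558  -0.2226]
[ 0.7022 -0.712 ]
```

drive_tool(series=[[[0, 0, 0.4], 0], [[0, 0, 0.3], 0], [[-0.2, 0.2, 0], 0], [[-0.2, 0.2, 0], 0], [[-0.2, 0.2, 0], 0], [[-0.1, 0.1, 0], 0], [[0, 0, -0.4], 0], [[0, 0, -0.4], 0], [[0, 0, -0.4], 0], [[0, 0, -0.4], 0]], newtons=10)

```text
time: 15.85
ee_pos: [0.5343, -0.2197, 0.1942]
eef_rot: [0.923, -0.386, -0.0, 0.0]
ft_force: [-0.5, 1.0, -0.8]
width: 0.0337
grip_force: 10.0
```

```bash
python3 - <<'E'
from bench import r,vision
from tilt import *
s=r.read_state();st(s);w=vision.camera("wrist");c=vision.camera("scene")
for a,p,b,l in blobs(mask(w["color"],(20,110,90),(34,255,255)),300):print("wrist",a,p,b)
for a,p,b,l in blobs(mask(c["color"],(18,100,60),(34,255,255)),25):
    if p[0]<130 and 140<p[1]<250:print("scene",a,p,b)
E
```

```text
t 15.85 p [ 0.5343 -0.2197  0.1942] yaw_y -135.41 j [-0.34  0.31  0.79  1.68 -0.23  1.25 -1.86] F [-0.5  1.  -0.8] w 0.033668778505999135 10.000697672367096
wrist 355 [257.4056338  184.30140845] [233 173  50  23]
wrist 304 [290.01973684 214.81578947] [274 205  35  19]
wrist 813 [324.88929889 290.08364084] [316 268  19  45]
scene 54 [111.22222222 181.46296296] [107 178  13   8]
```

Contact force vanished: the tongue is in the bore. Straighten and lower.

drive_tool(series=[[[0.2, -0.2, 0], 0], [[0.2, -0.2, 0], 0], [[0.2, -0.2, 0], 0], [[0.15, -0.15, 0], 0], [[0, 0, -0.3], 0], [[0, 0, -0.3], 0], [[0, 0, -0.3], 0], [[0, 0, -0.3], 0], [[0, 0, -0.3], 0], [[0, 0, 0], 0]])

```text
time: 17.2
ee_pos: [0.5434, -0.2274, 0.1824]
eef_rot: [0.923, -0.386, 0.002, -0.001]
ft_force: [-3.6, 4.0, 21.0]
width: 0.0305
grip_force: 10.1
```

```bash
cat >q.py <<'E'
from bench import r,vision
from tilt import *
np.set_printoptions(precision=4,suppress=True)
s=r.read_state();st(s);w=vision.camera("wrist");c=vision.camera("scene");pw=ps=None
for a,p,b,l in blobs(mask(w["color"],(20,110,90),(34,255,255)),100):
    print("wrist",a,p,b)
    if a>500:pw=p
for a,p,b,l in blobs(mask(c["color"],(18,100,60),(34,255,255)),15):
    if p[0]<150 and 140<p[1]<250:
        print("scene",a,p,b);ps=p
        a=wplane(w,s,pw,.3);e=wplane(w,s,pw,.2)-a;o,d=ray(c,ps)
        k=np.linalg.lstsq(np.c_[d,-e],a-o,rcond=None)[0];print("tab",a+k[1]*e,np.linalg.norm(o+k[0]*d-a-k[1]*e))
E
python3 q.py
```

```text
t 17.2 p [ 0.5434 -0.2274  0.1824] yaw_y -135.38 j [-0.31  0.34  0.78  1.66 -0.26  1.23 -1.84] F [-3.6  4.  21. ] w 0.03053136961175436 10.121544320136309
wrist 384 [258.388  201.5417] [232 190  54  24]
wrist 273 [288.1026 236.293 ] [274 225  29  21]
wrist 431 [325.5916 301.0255] [316 289  20  24]
wrist 205 [408.639  326.9268] [405 300   8  56]
wrist 117 [236.1197 332.6496] [234 311   6  45]
wrist 273 [323.6593 351.9451] [315 345  19  16]
scene 16 [119.1875 181.75  ] [117 179   7   8]Traceback (most recent call last):
  File "q.py", line 11, in <module>
    a=wplane(w,s,pw,.3);e=wplane(w,s,pw,.2)-a;o,d=ray(c,ps)
  File "h.py", line 20, in wplane
    K=c["intrinsics"];v=(np.array(px)-K[:2,2])/K[0,0];th=np.linalg.norm(v)
                         ~~~~~~~~~~~~^~~~~~~~
TypeError: unsupported operand type(s) for -: 'NoneType' and 'float'
```

```bash
python3 - <<'E'
from bench import r,vision
from tilt import *
s=r.read_state();w=vision.camera("wrist");u=Ro.from_quat(s["eef_rot"]).as_matrix()[:,0]
for z in np.arange(.03,.08,.005):
  print(round(z,3),[wproj(w,s,s["ee_pos"]+[0,0,z+e]+u*.039)[1].round(0) for e in(-.005,.005)])
c=vision.camera("scene")
def P(X):
    p=c["R"]@X+c["t"];return (c["intrinsics"]@p/p[2])[:2].round(0)
for z in(.21,.22,.23,.24):print(z,P(np.r_[[.542,-.227]+u[:2]*.039,z]),P(np.r_[[.542,-.227]+u[:2]*.02,z]))
E
```

```text
0.03 [np.float64(229.0), np.float64(237.0)]
0.035 [np.float64(233.0), np.float64(242.0)]
0.04 [np.float64(237.0), np.float64(246.0)]
0.045 [np.float64(242.0), np.float64(251.0)]
0.05 [np.float64(246.0), np.float64(257.0)]
0.055 [np.float64(251.0), np.float64(263.0)]
0.06 [np.float64(257.0), np.float64(270.0)]
0.065 [np.float64(263.0), np.float64(277.0)]
0.07 [np.float64(270.0), np.float64(286.0)]
0.075 [np.float64(277.0), np.float64(295.0)]
0.21 [102. 203.] [111. 197.]
0.22 [100. 198.] [109. 192.]
0.23 [ 98. 193.] [108. 187.]
0.24 [ 96. 188.] [106. 182.]
```

```bash
cat >ring.py <<'E'
from tilt import *
np.set_printoptions(precision=4,suppress=True)
def rings(im,box,amin):
    x,y,X,Y=box;m=np.zeros(im.shape[:2],np.uint8);m[y:Y,x:X]=mask(im,(3,100,50),(17,255,255))[y:Y,x:X]
    m=cv2.dilate(m,np.ones((2,2),np.uint8));out=[]
    for a,p,b,l in blobs(m,amin):
        q=np.argwhere(l)[:,::-1];L=q[q[:,0]<=b[0]+1].mean(0);R=q[q[:,0]>=b[0]+b[2]-2].mean(0);out.append(((L+R)/2,a,b))
    return out
def meet(s,w,pw,c,pc):
    a=wplane(w,s,pw,.3);e=wplane(w,s,pw,.1)-a;o,d=ray(c,pc);k=np.linalg.lstsq(np.c_[d,-e],a-o,rcond=None)[0]
    A,B=a+k[1]*e,o+k[0]*d;return (A+B)/2,np.linalg.norm(A-B)
E
python3 - <<'E'
from bench import r,vision
from ring import *
d=pickle.load(open("c.pkl","rb"));print("init scene",rings(d["scene"]["color"],(335,150,395,260),5))
s0,w0=pickle.load(open("w1.pkl","rb"));print("init wrist",rings(w0["color"],(290,110,370,275),10))
s=r.read_state();w=vision.camera("wrist");c=vision.camera("scene");pickle.dump((s,w,c),open("n.pkl","wb"))
print("now scene",rings(c["color"],(95,165,160,250),4));print("now wrist",rings(w["color"],(270,130,390,330),15))
E
```

```text
init scene [(array([357.9846, 173.5115]), np.int32(362), array([348, 165,  21,  23], dtype=int32)), (array([363.4643, 206.3929]), np.int32(50), array([356, 204,  16,   6], dtype=int32)), (array([367.4643, 226.6429]), np.int32(52), array([360, 224,  16,   6], dtype=int32))]
init wrist [(array([326.4429, 153.6643]), np.int32(133), array([311, 145,  32,  12], dtype=int32)), (array([326.0417, 180.7083]), np.int32(170), array([309, 170,  35,  14], dtype=int32)), (array([327.4026, 241.7132]), np.int32(2635), array([304, 203,  48,  65], dtype=int32))]
now scene [(array([119.5, 184.5]), np.int32(4), array([119, 184,   2,   2], dtype=int32)), (array([121.5, 187.5]), np.int32(4), array([121, 187,   2,   2], dtype=int32)), (array([123.05, 207.9 ]), np.int32(27), array([119, 206,   9,   5], dtype=int32)), (array([131.0079, 226.5317]), np.int32(64), array([122, 224,  19,   7], dtype=int32))]
now wrist [(array([324.9293, 263.5505]), np.int32(311), array([298, 243,  55,  25], dtype=int32)), (array([324.0167, 307.4667]), np.int32(484), array([291, 281,  67,  31], dtype=int32))]
```

```bash
python3 - <<'E'
from ring import *
d=pickle.load(open("c.pkl","rb"));s0,w0=pickle.load(open("w1.pkl","rb"))
A=meet(s0,w0,(326.4,153.7),d["scene"],(367.5,226.6));B=meet(s0,w0,(326.,180.7),d["scene"],(363.5,206.4))
print(A,B,np.linalg.norm(A[0]-B[0]))
f=np.array([.599,.1998,.032]);print("h",np.linalg.norm(A[0]-f),np.linalg.norm(B[0]-f))
s,w,c=pickle.load(open("n.pkl","rb"))
L=meet(s,w,(324.9,263.5),c,(131,226.5));print("low ring now",L)
# upper ring partly hidden in scene: use wrist ray at h from L
a=wplane(w,s,(324.0,307.5),.3);e=wplane(w,s,(324.0,307.5),.1)-a;e/=np.linalg.norm(e)
D=np.linalg.norm(A[0]-B[0])
from scipy.optimize import brentq
g=lambda k:np.linalg.norm(a+k*e-L[0])-D
ks=np.linspace(0,.25,501);v=[g(k) for k in ks]
for i in range(500):
    if v[i]*v[i+1]<0:
        U=a+brentq(g,ks[i],ks[i+1])*e;ax=(U-L[0])/D;print("up",U,"axis",ax,"foot",L[0]-ax*np.linalg.norm(A[0]-f))
u=Ro.from_quat(s["eef_rot"]).as_matrix()[:2,0];print("low ring off along u/v",(L[0][:2]-[.542,-.227])@u,(L[0][:2]-[.542,-.227])@[-u[1],u[0]])
E
```

```text
(array([0.5776, 0.1942, 0.0779]), np.float64(0.000776134498961914)) (array([0.5567, 0.1915, 0.1113]), np.float64(6.99825397124743e-05)) 0.03949372138435468
h 0.05093085639689568 0.09023669921235966
low ring now (array([ 0.5414, -0.2275,  0.1352]), np.float64(0.0006408843382426985))
up [ 0.5358 -0.2212  0.1738] axis [-0.1421  0.1594  0.9769] foot [ 0.5487 -0.2357  0.0855]
up [ 0.5162 -0.2015  0.1195] axis [-0.6392  0.6584 -0.3975] foot [ 0.574  -0.2611  0.1555]
low ring off along u/v -8.343284484490703e-06 -0.0007731631974216332
```

The rings give a clear result: foot at z≈0.086, 11 mm towards +u, tilted 12°, and off-centre in the jaws. I'll release (the bore holds it), rise to the cap, measure and regrip.

drive_tool(series=[[[0, 0, 0.2], 0], [[0, 0, 0], 0], [[0, 0, 0], 0], [[0, 0, 0], 0], [[-0.2, 0.2, 0.6], 0], [[-0.2, 0.2, 0.8], 0], [[-0.2, 0.2, 0.8], 0], [[-0.2, 0.2, 0.8], 0], [[0, 0, 0.4], 0], [[0, 0, 0], 0]], hand=0.3)

```text
time: 18.75
ee_pos: [0.534, -0.2192, 0.2159]
eef_rot: [0.923, -0.386, 0.0, -0.0]
ft_force: [0.0, 0.1, 0.1]
width: 0.0612
grip_force: 0.0
```

```bash
cat >meas.py <<'E'
from bench import r,vision
from ring import *
s=r.read_state();st(s);w=vision.camera("wrist");c=vision.camera("scene");pickle.dump((s,w,c),open("n.pkl","wb"))
S=[x for x in rings(c["color"],(95,150,165,275),12) if x[2][2]>=8];Q=[x for x in rings(w["color"],(260,130,390,330),40)]
print("scene",S);print("wrist",Q)
u=Ro.from_quat(s["eef_rot"]).as_matrix()[:2,0];v=np.array([-u[1],u[0]]);W=np.array([.542,-.227])
print("tool rel W u,v",(s["ee_pos"][:2]-W)@u,(s["ee_pos"][:2]-W)@v)
S=[x for x in S if x[2][3]<12];Q=[x for x in Q if x[2][3]<45]
S.sort(key=lambda x:-x[0][1]);Q.sort(key=lambda x:x[0][1])
P=[]
for x,y in list(zip(S,Q))[:2]:
    m=meet(s,w,y[0],c,x[0]);P.append(m[0]);print(m,"rel W u,v",(m[0][:2]-W)@u,(m[0][:2]-W)@v)
if len(P)==2:
    a=(P[1]-P[0]);print("gap",np.linalg.norm(a));a/=np.linalg.norm(a);f=P[0]-.052*a;g=f+.15*a
    print("axis",a,"tilt u,v deg",np.degrees(np.arctan2(a[:2]@u,a[2])),np.degrees(np.arctan2(a[:2]@v,a[2])));print("foot",f,(f[:2]-W)@u,(f[:2]-W)@v,"grip",g,(g[:2]-W)@u,(g[:2]-W)@v)
E
python3 meas.py
```

```text
t 18.75 p [ 0.534  -0.2192  0.2159] yaw_y -135.4 j [-0.35  0.29  0.8   1.65 -0.21  1.29 -1.88] F [0.  0.1 0.1] w 0.06124226361603398 0.0
scene [(array([150.4688, 176.2812]), np.int32(108), array([146, 170,  10,  15], dtype=int32)), (array([140.  , 204.75]), np.int32(63), array([131, 202,  19,   7], dtype=int32)), (array([137.9167, 226.3333]), np.int32(62), array([129, 224,  19,   7], dtype=int32))]
wrist [(array([319.9095, 242.2127]), np.int32(292), array([297, 225,  47,  22], dtype=int32)), (array([317.5506, 285.5863]), np.int32(375), array([292, 268,  52,  25], dtype=int32))]
tool rel W u,v -0.011223870532738168 -0.0002193262905494912
(array([ 0.5344, -0.2175,  0.1282]), np.float64(0.00032060050134020247)) rel W u,v -0.012087337538595106 0.001264064413384148
(array([ 0.5245, -0.2059,  0.1659]), np.float64(0.0002149012239638237)) rel W u,v -0.0273225069813418 0.0023437635206048327
gap 0.04073592022597946
axis [-0.2437  0.2849  0.9271] tilt u,v deg -21.970542699225252 1.6376690940708853
foot [ 0.5471 -0.2323  0.08  ] 0.007360579843116101 -0.00011418734241318828 grip [ 0.5105 -0.1896  0.219 ] -0.04873918183489709 0.0038615388762328826
```

Released, the tube leans 22° towards the robot with its foot at z≈0.08 in the bore. Regrip at the middle of the cap, then swing it upright.

drive_tool(series=[[[0.3, 0.3, 0], 0], [[-0.5, 0.5, 0], 0], [[-0.5, 0.5, 0], 0], [[-0.5, 0.5, 0], 0], [[-0.5, 0.5, -0.2], 0], [[-0.4, 0.4, -0.3], 0], [[-0.2, 0.2, -0.3], 0], [[-0.05, 0.05, 0], 0], [[0, 0, 0], 0], [[0, 0, 0], 0]])

```text
time: 20.1
ee_pos: [0.5104, -0.1898, 0.2076]
eef_rot: [0.922, -0.386, 0.0, 0.0]
ft_force: [-0.2, 1.0, -0.8]
width: 0.0609
grip_force: 0.0
```

drive_tool(series=[[[0, 0, 0], 0], [[0, 0, 0], 0], [[0, 0, 0], 0], [[0, 0, 0], 0], [[0, 0, 0], 0], [[0, 0, 0], 0], [[0.3, -0.3, 0.15], 0], [[0.35, -0.35, 0.15], 0], [[0.35, -0.35, 0.15], 0], [[0, 0, 0], 0]], hand=1, newtons=12)

```text
time: 21.35
ee_pos: [0.5206, -0.2, 0.2121]
eef_rot: [0.922, -0.386, 0.0, 0.0]
ft_force: [-2.3, -0.9, -0.9]
width: 0.0336
grip_force: 12.0
```

```bash
python3 meas.py
```

```text
t 21.35 p [ 0.5206 -0.2     0.2121] yaw_y -135.43 j [-0.4   0.23  0.8   1.7  -0.17  1.28 -1.93] F [-2.3 -0.9 -0.9] w 0.03358405648305446 11.993075291393325
scene [(array([133.4286, 176.3571]), np.int32(289), array([126, 162,  16,  25], dtype=int32)), (array([136.4921, 206.0317]), np.int32(71), array([127, 204,  20,   7], dtype=int32)), (array([136.4667, 227.4833]), np.int32(63), array([127, 226,  20,   6], dtype=int32))]
wrist [(array([325.484 , 202.2468]), np.int32(255), array([302, 184,  48,  23], dtype=int32)), (array([324.5325, 236.3442]), np.int32(326), array([297, 215,  56,  28], dtype=int32)), (array([322.9872, 305.8526]), np.int32(3390), array([283, 262,  81,  52], dtype=int32))]
tool rel W u,v -0.03424425435476059 0.0036480861632209156
(array([ 0.5382, -0.2205,  0.1287]), np.float64(0.0019456467117299865)) rel W u,v -0.007299213217182579 0.0017958144197249227
(array([ 0.5306, -0.2119,  0.1682]), np.float64(0.0015821784317672015)) rel W u,v -0.01870940303000015 0.00249934515420696
gap 0.04108321234414254
axis [-0.1827  0.2099  0.9605] tilt u,v deg -16.127416718700566 1.021399072315085
foot [ 0.5477 -0.2315  0.0788] 0.00714293569017055 0.0009053388189706637 grip [ 0.5203 -0.2     0.2228] -0.03451710923488652 0.003474018436531063
```

It is tilting upright as intended (16°, grip centred). Continue to the well axis, then lower.

drive_tool(series=[[[0.3, -0.35, 0.15], 0], [[0.35, -0.45, 0.15], 0], [[0.4, -0.5, 0.1], 0], [[0.4, -0.5, 0.1], 0], [[0.4, -0.5, 0.05], 0], [[0.3, -0.4, 0], 0], [[0, 0, 0], 0], [[0, 0, -0.3], 0], [[0, 0, -0.3], 0], [[0, 0, 0], 0]])

```text
time: 22.7
ee_pos: [0.5417, -0.2265, 0.2112]
eef_rot: [0.923, -0.386, -0.0, 0.0]
ft_force: [0.1, 0.4, -0.8]
width: 0.0338
grip_force: 12.0
```

```bash
python3 meas.py
```

```text
t 22.7 p [ 0.5417 -0.2265  0.2112] yaw_y -135.4 j [-0.33  0.32  0.8   1.63 -0.24  1.29 -1.85] F [ 0.1  0.4 -0.8] w 0.03377674470258235 11.999943405389786
scene [(array([114.9697, 185.0379]), np.int32(297), array([106, 173,  19,  25], dtype=int32)), (array([128.0143, 214.0429]), np.int32(63), array([119, 211,  19,   8], dtype=int32)), (array([132.5   , 232.7857]), np.int32(58), array([124, 230,  18,   8], dtype=int32))]
wrist [(array([333.9667, 228.1   ]), np.int32(92), array([323, 220,  23,  18], dtype=int32)), (array([304.5833, 231.75  ]), np.int32(49), array([300, 225,  10,  15], dtype=int32)), (array([337.45, 250.3 ]), np.int32(136), array([325, 238,  26,  27], dtype=int32)), (array([303.0833, 251.8333]), np.int32(83), array([296, 242,  15,  22], dtype=int32)), (array([322.9896, 308.1354]), np.int32(3050), array([283, 266,  81,  48], dtype=int32))]
tool rel W u,v -0.0005801949167404172 8.289177615945182e-05
(array([ 0.5391, -0.233 ,  0.1172]), np.float64(0.009830915652451156)) rel W u,v 0.002252185648018157 -0.006317155925810655
(array([ 0.5602, -0.2286,  0.1725]), np.float64(0.012179170579983165)) rel W u,v 0.013889719598805715 0.011794969856622189
gap 0.05925745025253147
axis [0.3555 0.0748 0.9317] tilt u,v deg 11.90328475025028 18.16303275363744
foot [ 0.5206 -0.2369  0.0688] -0.007960062142969135 -0.022211031492052627 grip [ 0.5739 -0.2257  0.2086] 0.02149834494641721 0.02363668648749143
```

Upright and free of force. Lower onto the pillars.

drive_tool(series=[[[0, 0, -0.3], 0], [[0, 0, -0.3], 0], [[0, 0, -0.3], 0], [[0, 0, -0.3], 0], [[0, 0, -0.3], 0], [[0, 0, -0.1], 0], [[0, 0, 0], 0], [[0, 0, 0], 0], [[0, 0, 0], 0], [[0, 0, 0], 0]])

```text
time: 24.05
ee_pos: [0.5418, -0.2266, 0.1956]
eef_rot: [0.923, -0.386, 0.0, 0.0]
ft_force: [-0.3, -0.2, -1.1]
width: 0.0336
grip_force: 12.0
```

drive_tool(series=[[[0, 0, -0.1], 0], [[0, 0, -0.1], 0], [[0, 0, -0.1], 0], [[0, 0, 0], 3], [[0, 0, 0], 3], [[0, 0, 0], 3], [[0, 0, 0], 3], [[0, 0, 0], 3], [[0, 0, 0], 3], [[0, 0, 0], 0]])

```text
time: 25.3
ee_pos: [0.5418, -0.2267, 0.1925]
eef_rot: [0.971, -0.237, -0.0, 0.0]
ft_force: [-0.5, 0.2, -1.6]
width: 0.0334
grip_force: 12.0
```

drive_tool(series=[[[0, 0, -0.1], 2], [[0, 0, -0.1], 2], [[0, 0, -0.1], 2], [[0, 0, -0.1], 2], [[0, 0, -0.1], 2], [[0, 0, -0.1], 2], [[0, 0, 0], 2], [[0, 0, 0], 0], [[0, 0, 0], 0], [[0, 0, 0], 0]])

```text
time: 26.55
ee_pos: [0.5417, -0.2266, 0.1865]
eef_rot: [0.993, -0.117, -0.0, 0.0]
ft_force: [-0.8, -0.4, -0.7]
width: 0.0334
grip_force: 12.0
```

```bash
python3 - <<'E'
from bench import r,vision
from ring import *
s=r.read_state();st(s);w=vision.camera("wrist");c=vision.camera("scene")
for x in rings(c["color"],(95,150,165,275),12):print("scene",x)
for a,p,b,l in blobs(mask(w["color"],(20,110,90),(34,255,255)),300):print("wrist tab",a,p,b)
def P(X):
    p=c["R"]@X+c["t"];return (c["intrinsics"]@p/p[2])[:2].round(1)
for z in(.045,.057,.065):print(z,P([.542,-.227,z+.092]),P([.542,-.227,z+.052]))
for e in(0,.005,.01):print(e,pred(w,{**s,"ee_pos":s["ee_pos"]+[0,0,e]} if 0 else s,0)[2:],[wproj(w,s,s["ee_pos"]+[0,0,e-.005]+Ro.from_quat(s["eef_rot"]).as_matrix()[:,0]*.039)])
E
```

```text
t 26.55 p [ 0.5417 -0.2266  0.1865] yaw_y -103.42 j [-0.24  0.32  0.69  1.66 -0.21  1.24 -1.31] F [-0.8 -0.4 -0.7] w 0.03344696646917361 12.000324495602399
scene (array([121.5208, 196.2917]), np.int32(515), array([110, 181,  24,  30], dtype=int32))
scene (array([131.0556, 224.9722]), np.int32(62), array([122, 222,  19,   9], dtype=int32))
scene (array([143.0556, 242.6389]), np.int32(19), array([141, 240,   5,   6], dtype=int32))
scene (array([132.5833, 245.0833]), np.int32(35), array([127, 243,  12,   6], dtype=int32))
wrist tab 1570 [303.6236 217.9586] [260 144  67 131]
0.045 [130.9 226. ] [136.1 243.5]
0.057 [129.3 220.5] [134.6 238.4]
0.065 [128.2 216.8] [133.6 234.9]
0 [array([323., 217.]), array([323., 212.])] [array([323.1613, 211.6479])]
0.005 [array([323., 217.]), array([323., 212.])] [array([323.1794, 214.2005])]
0.01 [array([323., 217.]), array([323., 212.])] [array([323.1986, 216.9154])]
```

The rings put the tongue at z≈0.0475: it dropped into the slot during the turn. Press the last millimetres home with a firmer grip, then turn.

drive_tool(series=[[[0, 0, 0], 0], [[0, 0, -0.1], 0], [[0, 0, -0.1], 0], [[0, 0, -0.1], 0], [[0, 0, -0.05], 0], [[0, 0, 0], 0], [[0, 0, 0], 0], [[0, 0, 0], 0], [[0, 0, 0], 0], [[0, 0, 0], 0]], newtons=30)

```text
time: 27.9
ee_pos: [0.5418, -0.2266, 0.1831]
eef_rot: [0.993, -0.117, -0.0, 0.0]
ft_force: [-1.3, 0.4, -1.9]
width: 0.0333
grip_force: 30.0
```

drive_tool(series=[[[0, 0, -0.1], 0], [[0, 0, -0.1], 0], [[0, 0, -0.1], 0], [[0, 0, -0.1], 0], [[0, 0, 0], 0], [[0, 0, 0], 0], [[0, 0, 0], 0], [[0, 0, 0], 0], [[0, 0, 0], 0], [[0, 0, 0], 0]])

```text
time: 29.15
ee_pos: [0.5422, -0.2268, 0.1798]
eef_rot: [0.993, -0.117, 0.001, 0.0]
ft_force: [-2.0, 0.5, 4.8]
width: 0.0335
grip_force: 30.0
```

Contact at the floor (~6 N). Now turn the tab to the mark.

drive_tool(series=[[[0, 0, 0.05], 0], [[0, 0, 0], 4], [[0, 0, 0], 5], [[0, 0, 0], 5], [[0, 0, 0], 5], [[0, 0, 0], 5], [[0, 0, 0], 5], [[0, 0, 0], 5], [[0, 0, 0], 4], [[0, 0, 0], 0]])

```text
time: 30.4
ee_pos: [0.5418, -0.2275, 0.1798]
eef_rot: [0.977, 0.212, 0.0, 0.001]
ft_force: [-1.7, -2.5, 2.8]
width: 0.0332
grip_force: 30.0
```

```bash
cat >fin.py <<'E'
from bench import r,vision
from ring import *
s=r.read_state();st(s);print("mz",s["torque"])
w=vision.camera("wrist");c=vision.camera("scene");pickle.dump((s,w,c),open("f.pkl","wb"))
for a,p,b,l in blobs(mask(w["color"],(20,110,90),(34,255,255)),60):
    q=np.argwhere(l)[:,::-1];print("wrist",a,p,b,"top rows mid",q[q[:,1]<b[1]+4].mean(0))
for x in rings(c["color"],(95,150,165,275),12):print("scene",x[0],x[2])
for k in (20,24,28,40,60,70):
    W=np.array([.542,-.227]);d=np.array([np.cos(np.radians(24.9)),np.sin(np.radians(24.9))]);print(k,wproj(w,s,np.r_[W+d*k/1000,.105 if k<33 else .041]))
E
python3 fin.py
```

```text
t 30.4 p [ 0.5418 -0.2275  0.1798] yaw_y -65.47 j [-0.16  0.31  0.58  1.66 -0.18  1.22 -0.68] F [-1.7 -2.5  2.8] w 0.033247121094280754 30.003073294647038
mz [-0.9326  0.719  -0.0765]
wrist 1599 [319.8643 212.5047] [309 125  20 150] top rows mid [322.  126.5]
wrist 195 [231.1333 327.4513] [228 301   8  54] top rows mid [233.4444 302.6667]
wrist 172 [413.657  330.8198] [409 307   9  49] top rows mid [412.7692 308.8462]
scene [123.5105 197.7552] [111 185  26  29]
scene [131.9875 228.2125] [123 225  19   9]
20 [322.7886 217.1665]
24 [322.7587 210.9937]
28 [322.7286 204.7755]
40 [322.5666 173.9299]
60 [322.4418 148.734 ]
70 [322.3785 136.0586]
```

```bash
python3 - <<'E'
from ring import *
s,w,c=pickle.load(open("f.pkl","rb"));m=mask(w["color"],(20,110,90),(34,255,255))
for y in range(126,285,6):
    x=np.where(m[y:y+3,290:350].any(0))[0]+290
    if len(x):print(y,x.min(),x.max(),(x.min()+x.max())/2)
u=Ro.from_quat(s["eef_rot"]).as_matrix()[:,0]
for off in(-6,-3,0,3):
    q=Ro.from_rotvec([0,0,np.radians(off)]).as_matrix()@u
    print(off,[wproj(w,s,s["ee_pos"]+np.r_[0,0,.004]+q*k).round(1) for k in(.025,.039)])
E
```

```text
126 319 325 322.0
132 318 325 321.5
138 319 325 322.0
144 319 325 322.0
150 319 325 322.0
156 319 325 322.0
162 319 325 322.0
168 319 325 322.0
174 319 325 322.0
180 319 325 322.0
186 319 326 322.5
192 319 326 322.5
198 318 327 322.5
204 318 327 322.5
210 318 327 322.5
216 311 327 319.0
222 309 327 318.0
228 309 324 316.5
234 310 324 317.0
240 310 324 317.0
246 310 325 317.5
252 311 325 318.0
258 312 325 318.5
264 312 326 319.0
270 313 326 319.5
-6 [array([330.5, 249.8]), array([334.2, 217.9])]
-3 [array([327.4, 249.5]), array([329.3, 217.5])]
0 [array([324.3, 249.4]), array([324.4, 217.4])]
3 [array([321.3, 249.5]), array([319.5, 217.5])]
```

The stripe (col 322) is parallel to the tool, but the tab leads by about 4°; correct it.

drive_tool(series=[[[0, 0, 0], -2], [[0, 0, 0], -2], [[0, 0, 0], 0], [[0, 0, 0], 0], [[0, 0, 0], 0], [[0, 0, 0], 0], [[0, 0, 0], 0], [[0, 0, 0], 0], [[0, 0, 0], 0], [[0, 0, 0], 0]])

```text
time: 31.75
ee_pos: [0.5419, -0.2268, 0.1798]
eef_rot: [0.984, 0.179, 0.0, 0.0]
ft_force: [-1.1, -3.4, 4.3]
width: 0.0332
grip_force: 30.0
```

drive_tool(series=[[[0, 0, 0], 0], [[0, 0, 0], 0], [[0, 0, 0], 0], [[0, 0, 0], 0], [[0, 0, 0], 0], [[0, 0, 1], 0], [[0, 0, 2], 0], [[0, 0, 2], 0], [[0, 0, 2], 0], [[0, 0, 1], 0]], hand=0.3)

```text
time: 33.0
ee_pos: [0.5422, -0.2269, 0.2612]
eef_rot: [0.984, 0.179, 0.001, 0.0]
ft_force: [0.3, -1.3, 0.6]
width: 0.0609
grip_force: 0.0
```

```bash
python3 fin.py; python3 - <<'E'
from ring import *
s,w,c=pickle.load(open("f.pkl","rb"));m=mask(w["color"],(20,110,90),(34,255,255))
for y in range(100,300,8):
    x=np.where(m[y:y+2,270:370].any(0))[0]+270
    if len(x):print(y,x.min(),x.max(),(x.min()+x.max())/2)
W=np.array([.542,-.227])
for a in(20,25,30):
    d=np.r_[np.cos(np.radians(a)),np.sin(np.radians(a)),0]
    print(a,[wproj(w,s,np.r_[W,.189]+d*k) for k in(.018,.039)],"cap top",wproj(w,s,np.r_[W,.213]))
for a,p,b,l in blobs(mask(w["color"],(3,120,50),(17,255,255)),300):print("orange",a,p,b)
E
```

```text
t 33.0 p [ 0.5422 -0.2269  0.2612] yaw_y -69.41 j [-0.18  0.25  0.61  1.55 -0.15  1.38 -0.77] F [ 0.3 -1.3  0.6] w 0.060946926410884936 0.0
mz [-0.0875  0.1004  0.0288]
wrist 722 [319.5319 181.795 ] [314 127  12  98] top rows mid [316.8571 128.4762]
wrist 184 [175.7446 323.9293] [172 299  10  51] top rows mid [179.4 300.7]
wrist 122 [469.377  328.6066] [465 308   8  42] top rows mid [469.     309.8333]
scene [123.4806 199.1556] [111 185  26  30]
scene [132.0606 228.2197] [123 224  19  10]
20 [321.5677 195.923 ]
24 [321.2168 191.2806]
28 [320.8642 186.6193]
40 [320.2345 165.5072]
60 [318.7445 145.8014]
70 [317.9945 135.9112]
132 315 319 317.0
140 315 320 317.5
148 316 321 318.5
156 317 322 319.5
164 318 322 320.0
172 318 323 320.5
180 317 323 320.0
188 314 324 319.0
196 315 325 320.0
204 315 324 319.5
212 316 325 320.5
220 316 325 320.5
20 [array([323.965 , 222.1906]), array([324.4006, 189.1135])] cap top [323.7287 262.3785]
25 [array([321.4652, 222.2677]), array([318.8734, 189.2878])] cap top [323.7287 262.3785]
30 [array([318.9828, 222.5561]), array([313.3873, 189.9423])] cap top [323.7287 262.3785]
orange 312 [165.3429   3.7853] [145   0  43  12]
orange 2976 [322.7802 254.0034] [295 221  57  66]
```

Tab and stripe line up (both ≈24–25°), the tube is seated, and the gripper is clear above the cap.

```bash
python3 -c "
from bench import r
print(r.close_job())"
```

```text
the job is handed in; nothing more can be done
None
```

The job is handed in at about 33 s: the tube is seated in the spindle slot, its tab is within about 2° of the yellow mark by my measurement, the gripper is clear of it, and I never moved the arm near the bottle, jar or rack.

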